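# Find the rattling type box and lay it in the rocking cradle

## Robot

A 6-joint arm with a two-finger parallel gripper is mounted at the origin on the work surface. World frame = base frame: x ahead of the robot, y to its left, z up, the work surface at z = 0. Lengths are in m, angles in rad, forces in N, time in s.
With the tool pointing down it reaches from about 0.25 to 0.725 m from the base axis. Payload 4 kg.
Tool frame: the origin (TCP) lies between the finger pads; the fingertips stand 8 mm ahead of it and the grasp point (between the pads) lies 11 mm behind it; z points along the fingers, y is the direction in which the jaws open and shut (so a half turn about z gives the same grasp; the last joint's range is limited). The gripper opens to 85 mm and grips with 20 to 120 N. Pads are 22 mm wide; open, the fingers measure 114 mm over their backs; the gripper's body (76 mm by 85 mm) begins 54 mm behind the grasp point. The pads swing forward as they close: fully open they stand 13 mm farther back than shut.
Start: joints at [1.219, 0.241, 0.005, 1.335, 0, 1.571], TCP at [0.172, 0.469, 0.239] pointing down, gripper open.
Joint ranges: [-2.72, 2.72], [-1.05, 1.87], [-1.09, 1.28], [-1.99, 2.15], [-1.42, 1.44], [-3.14, 3.14]. Speed limits (rad/s): [2.79, 2.79, 3.14, 3.14, 3.14, 3.14].

## Interface

Orientations are given as a unit quaternion [x, y, z, w].
In Python, from workcell import * gives the robot as it stands.
- The arm moves only by the tool send_rows, never from a script. Its argument "increments" is a list that holds one entry, the list of rows, each a list of 6 numbers: the shift along the tool's x, y, z in units of 50 mm (1.0 is 50 mm), then the turn, a rotation vector about the tool's x, y, z in units of 10 degrees (1.0 is 10 degrees). In form: [[[x, y, z, ax, ay, az], ...]]. A call has 1 to 8 rows; each row shifts and turns the commanded pose from where the row before left it, along the tool's axes as they then stand; what a row does not reach is not made up. A row lasts 1/8 s, in which the tool goes at most 62.5 mm and 10.7 degrees, less where a joint would pass 70% of its speed; a pose out of reach is approached as far as the arm can. A call with a number of a shift or a turn outside -1 to 1 is refused whole. A call with a gripper value outside its range is refused whole. "grip" is the closure, from 0 (fully open) to 1 (shut), set as the call begins (left out, the last holds). The fingers move at their own pace and stop on an object; the grip force is fixed at half the most. Time passes only in rows, so rows that do not move let the fingers close. It gives the time, the measured TCP pose, the force and the opening at its end, in the units of the state.
- get_obs(): the state, without advancing time (a new reading comes with each control period).
- camera(name): name is "side" or "top"; returns a dict with "color" (400x640x3 uint8, red, green, blue), "z_map" (400x640 float32, m along the optical axis (not along the pixel's ray), 0 where there is no reading), "intrinsics" (3x3 intrinsics, pixels), "pose" (4x4, takes a point from camera to world coordinates). Camera axes: x right, y down, z forward; pixel columns grow to the right and rows downward; lengths in m; the calibration is good to about 2 mm. A picture is of the moment at which its call begins.
- job_done(): hands the job in, once; it reports no verdict.
The state is a dict: "clock": time; "joint_pos": joint angles; "joint_vel": joint speeds; "tau": joint torques, N m; "eef_pos": TCP position; "tool_rot": TCP orientation; "ft_force": force on the tool from outside, world axes, zero at the start; "ft_torque": the same for the moment, N m; "grip_width": finger opening in m.
Only numpy, scipy, OpenCV 4.12 (cv2) and the standard library are available. Lean on these libraries where they do the work, as an engineer would, in place of code of your own. Each camera call takes 0.05 s, during which the arm holds its last target.

## Task

One of the three closed wooden boxes in the rack has its bar of type metal loose inside; the other two are packed tight. Tilt the boxes lengthwise to feel which one shifts, and lay that one in the rocking cradle, between its end lips, with its bar slid to either end so that it holds the cradle tipped over to its stop. Leave the other two lying in the rack's bays, and do not disturb the tin, the composing stick or the cup.

Things in the scene. Friction and masses are not known exactly. Their poses are not given: they have to be found in the camera images.
- box_a: closed plain wooden box, one of three alike: 150 x 44 x 36 mm (x, y, z), 0.43 to 0.51 kg, origin at the centre of its underside, z up. It starts in a bay of the rack, along the rack's x. Hidden in each is a 0.3 kg bar of type metal: in two boxes it fills the box (under 1 mm of play); in one, any of the three, it is 50 mm long and slides along x, 45 mm from the middle to either end
- box_b: as box_a. The loose bar starts in the middle of its box, so that one is then balanced like the others. It slides when the box is tilted lengthwise by about 20 degrees (tilt 30 or more and wait half a second) and stays at that end when the box is level again; this shifts the box's moment about its middle by about 0.13 N m
- box_c: as box_a. The boxes may be turned end for end
- rack: fixed wooden rack, 176 x 276 mm (x, y), origin under its centre, floor 8 mm thick. Three bays along x, centred at y = -90, 0, +90 mm, each 52 x 160 mm inside. Combs up to z = 48 mm (4 mm above the boxes) fill the gaps between bays at |x| 40 to 80 mm; at |x| under 40 mm the gaps (46 mm from box to box) are open, so a box can be gripped by its sides only at its middle
- cradle: fixed steel base of the rocking cradle, 150 x 130 x 10 mm (x, y, z), origin at the centre of its underside, on the bench. Two posts at y = +-43 mm, 30 mm long in x and 76 mm high, carry the pivot, 60 mm above the bench, along y
- rocker (a joint): angle of the cradle's rocker, rad, about the cradle's y axis through the pivot: 0 level, positive lowers the +x end, stops at +-0.25. A soft spring (0.30 N m/rad) brings it level when empty or evenly loaded; a box whose bar has slid to one end holds it at that stop, a box whose bar is central leaves it near level
- seat (a point): middle of the rocker's floor, where a box's origin belongs; 42 mm over the bench when level, moves with the rocker, x along it. Floor 168 x 34 mm, narrower than a box; lips 10 mm high at x = +-79 mm, 4 mm from a box's ends. Cheeks 40 mm high, 50 mm apart inside, flank |x| under 24 mm: there is room for fingers only nearer an end (|x| 36 to 65 mm)
- tin: bystander: open blue tin of brass strips, 100 x 130 x 55 mm, origin at the centre of its underside; leave it alone
- stick: bystander: steel composing stick, 45 x 200 x 22 mm, lying flat, origin at the centre of its underside; leave it alone
- cup: bystander: white plastic cup, 68 mm wide, 85 mm high, origin at the centre of its underside; leave it alone
Things that resemble listed ones, but are neither listed nor needed, are in the scene too. Leave any blue or green look-alike of the box_c alone. What is shaped like the box_b but green or yellow is not meant.

How it is judged:
By the outcome, as a careful person would: the job done as asked, in the order asked, and still so for the second after the job is handed in, with the robot touching nothing.
It also fails if it takes over 72 s, if anything falls off the work surface, if the arm or the gripper's body presses on something with over 40 N, if the wrist force passes 120 N, or if a joint passes its speed limit or range.

## Working session

There is one attempt and no reset: what is moved stays moved. The work goes in short steps, Python scripts to look and compute and a tool call to move; the robot and the scene stay as the last step left them, time stands still between calls to the robot, and variables do not carry over. Pictures are saved under pics/ and viewed, and the job is handed in when it is done.

Besides the shell and the picture viewer there is one more tool, called after "Emit:" as name([rows], argument=value, ...), one row to a line, values as JSON. send_rows: Moves the arm, as the interface text tells. Its arguments: {"type":"object","properties":{"increments":{"type":"array"},"grip":{"type":"number"}},"required":["increments"]}

```bash
mkdir -p pics; ls
python3 - <<'E'
from workcell import *
import cv2,numpy as np
o=get_obs();print(o)
for n in("top","side"):
    c=camera(n);cv2.imwrite(f"pics/{n}0.png",c["color"][:,:,::-1]);np.savez(f"{n}0.npz",**c);print(c["intrinsics"],c["pose"])
E
```

```text
pics
{'clock': 0.0, 'joint_pos': array([ 1.21902084e+00,  2.41449897e-01,  3.71946889e-03,  1.33517958e+00,
       -4.81666440e-05,  1.57080726e+00]), 'joint_vel': array([-0.0004799 , -0.00161536,  0.00060442, -0.00024918,  0.00113189,
       -0.00129978]), 'tau': array([ 5.55228835e-04, -3.72310817e+01,  2.52411532e+01,  1.69167953e-02,
        1.83410734e-04, -1.31630463e-05]), 'eef_pos': array([0.17208574, 0.46880368, 0.23839267]), 'tool_rot': array([ 1.74987511e-01,  9.84570086e-01, -1.04474946e-03, -1.61210751e-04]), 'ft_force': array([ 0.0354405 ,  0.10451238, -0.76174662]), 'ft_torque': array([-0.03578132,  0.00536718,  0.02511318]), 'grip_width': 0.08546402840203311}
[[431.67572442   0.         317.81886198]
 [  0.         431.67572442 200.87172891]
 [  0.           0.           1.        ]] [[-0.02179564 -0.99029379  0.13727042  0.43198948]
 [-0.99971807  0.02288193  0.00634031  0.05910925]
 [-0.00941978 -0.13709353 -0.99051332  1.16947111]
 [ 0.          0.          0.          1.        ]]
[[478.38014563   0.         323.59389556]
 [  0.         478.38014563 201.81813669]
 [  0.           0.           1.        ]] [[-0.98302781 -0.13741427  0.12154684  0.41956475]
 [-0.18329827  0.70816298 -0.68184084  0.79305949]
 [ 0.00761969 -0.69254784 -0.72133171  0.86483497]
 [ 0.          0.          0.          1.        ]]
```

View pics/top0.png

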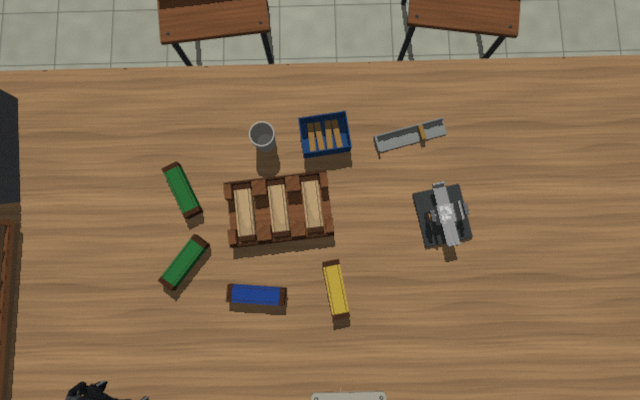

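View pics/side0.png

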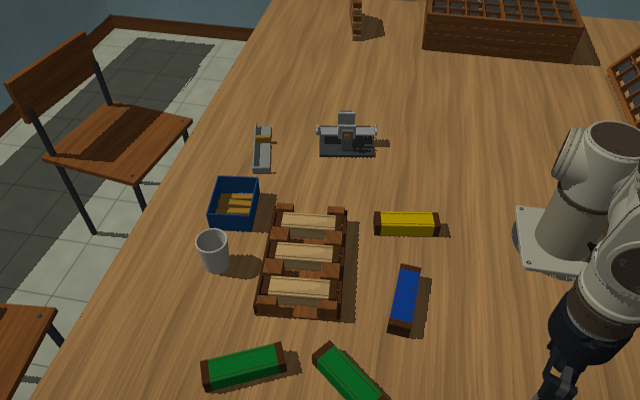

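The top view shows the rack at about (280,210) with three boxes, and the cradle at about (443,215). The robot is at the bottom. The green, blue and yellow boxes are look-alikes. Next I'll enlarge and measure.

```bash
cat > h.py <<'E'
import numpy as np,cv2
from scipy.spatial.transform import Rotation as R
def cloud(c):
    z=c["z_map"];K=c["intrinsics"];v,u=np.mgrid[:z.shape[0],:z.shape[1]]
    P=np.stack([(u-K[0,2])/K[0,0]*z,(v-K[1,2])/K[1,1]*z,z],-1)
    W=P@c["pose"][:3,:3].T+c["pose"][:3,3]; W[z==0]=np.nan
    return W
def crop(c,x0,x1,y0,y1,s,fn):
    im=c["color"][y0:y1,x0:x1,::-1];cv2.imwrite(fn,cv2.resize(im,None,fx=s,fy=s,interpolation=cv2.INTER_CUBIC))
E
python3 - <<'E'
from h import *
t=np.load("top0.npz")
crop(t,215,345,160,255,6,"pics/rk.png");crop(t,400,485,170,260,6,"pics/cr.png")
W=cloud(t)
def zr(x,y):return W[y-1:y+2,x-1:x+2].reshape(-1,3).mean(0).round(4)
for p in [(245,212),(278,209),(312,206),(443,215),(436,195),(452,240),(263,212),(300,100)]:print(p,zr(*p))
# box tops: mask colour+height
for n,p in zip("123",[(245,212),(278,209),(312,206)]):
    z0=zr(*p)[2]
    m=(np.abs(W[...,2]-z0)<.004)
    hsv=cv2.cvtColor(t["color"],cv2.COLOR_RGB2HSV)
    m=((hsv[...,2]>130)&(W[...,2]>.03)&(W[...,2]<.06)).astype(np.uint8)
    k,l=cv2.connectedComponents(m,connectivity=4)
    s=l==l[p[1],p[0]]
    P=W[s];r=cv2.minAreaRect((P[:,:2]*1000).astype(np.float32))
    print(n,s.sum(),P.mean(0).round(4),r)
E
```

```text
(245, 212) [0.563  0.2583 0.0432]
(278, 209) [0.5689 0.1715 0.0434]
(312, 206) [0.5748 0.0819 0.0435]
(443, 215) [nan nan nan]
(436, 195) [ 0.5967 -0.2454  0.0417]
(452, 240) [ 0.4776 -0.2797  0.0421]
(263, 212) [0.5659 0.2157 0.0083]
(300, 100) [ 0.8835  0.1107 -0.0011]
1 760 [0.5631 0.2615 0.044 ] ((563.6854248046875, 261.6766357421875), (121.67061614990234, 43.963050842285156), 5.547542095184326)
2 764 [0.5722 0.1721 0.044 ] ((572.7884521484375, 172.3101043701172), (121.68431854248047, 43.991737365722656), 5.648623466491699)
3 757 [0.5811 0.0828 0.0438] ((581.7713012695312, 83.04405975341797), (121.28904724121094, 43.915740966796875), 5.784460544586182)
```

View pics/rk.png

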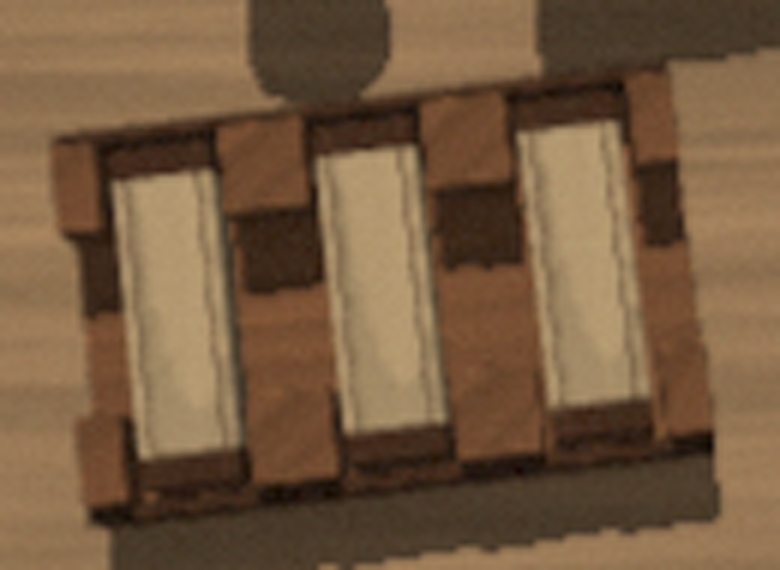

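View pics/cr.png

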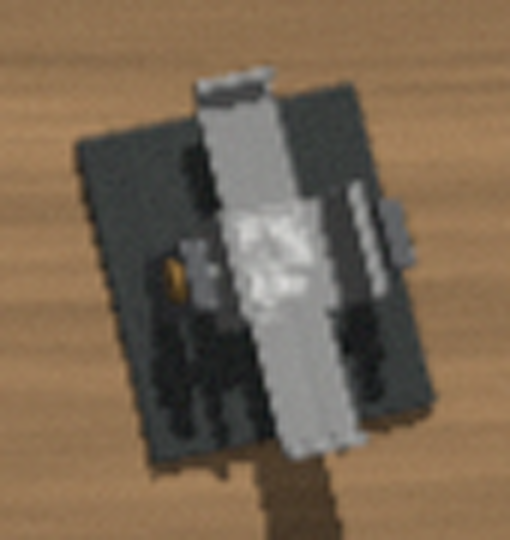

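Run:
```python
from h import *
t=np.load("top0.npz");W=cloud(t)
hsv=cv2.cvtColor(t["color"],cv2.COLOR_RGB2HSV)
reg=np.zeros((400,640),bool);reg[170:260,400:485]=1
m=reg&(W[...,2]>.005)
P=W[m];print(m.sum(),cv2.minAreaRect((P[P[:,2]<.016][:,:2]*1000).astype(np.float32)))
fl=reg&(abs(W[...,2]-.042)<.006)&(hsv[...,1]<40)&(hsv[...,2]>100)
P=W[fl];print(fl.sum(),cv2.minAreaRect((P[:,:2]*1000).astype(np.float32)))
d=P-P.mean(0);u,s,v=np.linalg.svd(d,full_matrices=False);print(P.mean(0),v,s)
import collections
hi=reg&(W[...,2]>.065);print(np.c_[W[hi]].round(3)[:60])
# perpixel z along the floor
for y in range(182,248,3):
    x=int(436+(y-195)*16/45);print(y,x,W[y,x].round(3))
s=np.load("side0.npz");crop(s,290,410,95,175,6,"pics/crs.png")
r=reg;
```

```text
2863 ((552.7941284179688, -270.426025390625), (222.43406677246094, 236.0604705810547), 88.43647766113281)
768 ((550.8843994140625, -270.47784423828125), (161.96441650390625, 42.7202262878418), 10.488088607788086)
[ 0.54541183 -0.26955276  0.0417629 ] [[-9.85226346e-01 -1.71255339e-01 -8.09500585e-04]
 [ 1.71256800e-01 -9.85223599e-01 -2.35963326e-03]
 [ 3.93439287e-04  2.46340534e-03 -9.99996888e-01]] [1.20594051 0.29135482 0.05719785]
[[ 0.577 -0.289  0.083]
 [ 0.576 -0.291  0.085]
 [ 0.576 -0.288  0.071]
 [ 0.575 -0.288  0.078]
 [ 0.574 -0.29   0.081]
 [ 0.574 -0.292  0.082]
 [ 0.573 -0.288  0.07 ]
 [ 0.573 -0.289  0.075]
 [ 0.572 -0.289  0.082]
 [ 0.572 -0.292  0.081]
 [ 0.571 -0.288  0.07 ]
 [ 0.57  -0.289  0.074]
 [ 0.569 -0.289  0.081]
 [ 0.569 -0.291  0.084]
 [ 0.569 -0.295  0.08 ]
 [ 0.57  -0.303  0.069]
 [ 0.57  -0.304  0.074]
 [ 0.57  -0.307  0.074]
 [ 0.57  -0.309  0.075]
 [ 0.569 -0.311  0.077]
 [ 0.568 -0.288  0.068]
 [ 0.568 -0.29   0.069]
 [ 0.566 -0.289  0.083]
 [ 0.566 -0.291  0.083]
 [ 0.567 -0.295  0.078]
 [ 0.567 -0.302  0.073]
 [ 0.567 -0.303  0.077]
 [ 0.567 -0.
[... 762 characters left out ...]
6  -0.239  0.079]]
182 431 [ 0.639 -0.245  0.   ]
185 432 [ 0.623 -0.236  0.043]
188 433 [ 0.615 -0.238  0.043]
191 434 [ 0.607 -0.24   0.043]
194 435 [ 0.6   -0.244  0.039]
197 436 [ 0.591 -0.245  0.041]
200 437 [ 0.583 -0.247  0.041]
203 438 [ 0.575 -0.249  0.043]
206 439 [ 0.568 -0.252  0.04 ]
209 440 [ 0.559 -0.254  0.042]
212 442 [ 0.551 -0.258  0.042]
215 443 [ 0.543 -0.26   0.042]
218 444 [ 0.535 -0.263  0.042]
221 445 [ 0.528 -0.265  0.04 ]
224 446 [ 0.52  -0.267  0.041]
227 447 [ 0.512 -0.268  0.044]
230 448 [ 0.504 -0.272  0.04 ]
233 449 [ 0.496 -0.272  0.045]
236 450 [ 0.488 -0.275  0.042]
239 451 [ 0.48  -0.278  0.041]
242 452 [ 0.472 -0.279  0.045]
245 453 [ 0.466 -0.294  0.002]
```

Run:
```python
from h import *
t=np.load("side0.npz");W=cloud(t)
for p in [(262,70+80),(345,152)]:print(W[p[1],p[0]])
reg=np.zeros((400,640),bool);reg[100:165,305:395]=1
P=W[reg];P=P[(P[:,2]>.004)&(P[:,2]<.016)];print(cv2.minAreaRect((P[:,:2]*1000).astype(np.float32)))
P=W[reg];P=P[(P[:,2]>.035)];print(len(P),P.min(0),P.max(0))
```

```text
[ 0.76801848 -0.18068252  0.00722476]
[ 0.5405672  -0.21293887  0.01020068]
((536.6441040039062, -322.42083740234375), (268.2425231933594, 303.48370361328125), 10.621501922607422)
898 [ 0.46354584 -0.31956004  0.03548153] [ 0.63239589 -0.21230915  0.08709051]
```

View pics/crs.png

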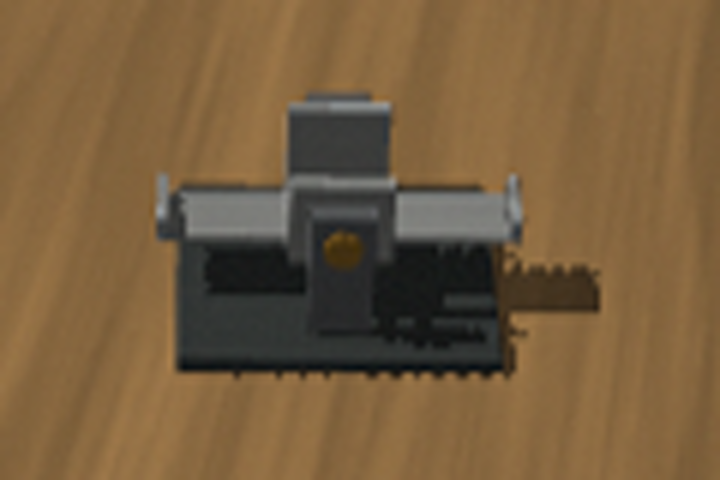

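Run:
```python
from h import *
t=np.load("top0.npz");W=cloud(t)
hsv=cv2.cvtColor(t["color"],cv2.COLOR_RGB2HSV)
# dark base (low z, ) in region
reg=np.zeros((400,640),bool);reg[175:255,405:480]=1
m=reg&(hsv[...,1]<85)&(np.nan_to_num(W[...,2],nan=.01)<.1)
m=m.astype(np.uint8);k,l,st,ce=cv2.connectedComponentsWithStats(m)
print(st)
i=1+st[1:,4].argmax();s=l==i
P=W[s&(abs(W[...,2]-.01)<.004)];print(cv2.minAreaRect((P[:,:2]*1000).astype(np.float32)),len(P))
fl=reg&(abs(W[...,2]-.042)<.005)&(hsv[...,1]<60)&(hsv[...,2]>90)
P=W[fl]; c0=np.array([.546,-.262]);
for it in range(4):
  a=np.radians(13) if it==0 else a
  ex=np.array([np.cos(a),np.sin(a)]);ey=np.array([-ex[1],ex[0]])
  X=(P[:,:2]-c0)@ex;Y=(P[:,:2]-c0)@ey
  k=(abs(X)>30e-3)&(abs(Y)<.022)&(abs(X)<.076)
  f=np.polyfit(X[k],Y[k],1);a+=f[0];c0=c0+ey*f[1]
  print(np.degrees(a),c0,k.sum(), Y[k].min(),Y[k].max())
allp=W[reg&(W[...,2]>.036)];X=(allp[:,:2]-c0)@ex;Y=(allp[:,:2]-c0)@ey
k=abs(Y)<.014;print("x ext",X[k].min(),X[k].max())
k=abs(X)>.03;print(np.percentile(Y[k],[1,50,99]))
```

```text
[[     0      0    640    400 253165]
 [   413    181     60     66   2835]]
((547.9713134765625, -266.6083984375), (148.9296417236328, 131.014404296875), 10.514711380004883) 1364
11.342558214616435 [ 0.54698573 -0.26626967] 404 -0.02184255945804675 0.014562247254212976
10.396897603157468 [ 0.54714523 -0.2670648 ] 424 -0.018585361262989923 0.01724131281300967
10.380366339002238 [ 0.54714269 -0.26705097] 424 -0.017140322103157024 0.017440261722041245
10.379800252768053 [ 0.5471427 -0.267051 ] 424 -0.017171167559235596 0.01743611830632136
x ext -0.08254866879398606 0.08498070083304203
[-0.01640976  0.00052375  0.01731212]
```

Box centres are at (0.5818,0.0830), (0.5728,0.1723) and (0.5637,0.2617), yaw 5.7°, top z 0.044. The cradle is at (0.548,-0.2667), yaw 10.45°, with its floor at 0.042, which matches the sizes given. Next is a helper that turns target poses into rows.

```bash
cat > plan.py <<'E'
import sys
from workcell import *
from h import *
# usage plan.py n x y z yawdeg pitchdeg ; pitch>0 lowers near (-x) end
def tgt(yaw,p):
    y=np.radians(yaw);ex=np.array([np.cos(y),np.sin(y),0]);ey=np.array([-np.sin(y),np.cos(y),0])
    M=np.stack([-ex,ey,[0,0,-1]],1)
    return R.from_rotvec(-np.radians(p)*ey)*R.from_matrix(M)
def show():
    o=get_obs();r=R.from_quat(o["tool_rot"]);m=r.as_matrix()
    print("t %.2f pos %s w %.4f F %s T %s"%(o["clock"],o["eef_pos"].round(4),o["grip_width"],o["ft_force"].round(2),o["ft_torque"].round(3)))
    print(" yaw %.2f  z-axis %s  Tool-frame torque %s"%(np.degrees(np.arctan2(-m[0,1],m[1,1])),m[:,2].round(3),r.inv().apply(o["ft_torque"]).round(3)))
    return o
if __name__=="__main__":
    o=show()
    a=[float(v) for v in sys.argv[1:]]
    if a:
        n=int(a[0]);p0=o["eef_pos"];r0=R.from_quat(o["tool_rot"]);p1=np.array(a[1:4]);r1=tgt(a[4],a[5])
        rv=(r0.inv()*r1).as_rotvec()
        for i in range(n):
            ri=r0*R.from_rotvec(rv*i/n)
            print([round(float(v),2) for v in np.r_[ri.inv().apply((p1-p0)/n)/.05,np.degrees(rv)/n/10]])
E
python3 plan.py 16 0.5818 0.083 0.15 5.7 0
```

```text
t 0.10 pos [0.1721 0.4689 0.2385] w 0.0855 F [0.57 0.1  0.63] T [-0.013 -0.051  0.056]
 yaw -20.16  z-axis [-0.001 -0.002 -1.   ]  Tool-frame torque [-0.005 -0.052 -0.056]
[-0.65, -0.28, 0.11, -0.0, -0.0, -0.16]
[-0.64, -0.29, 0.11, -0.0, -0.0, -0.16]
[-0.63, -0.31, 0.11, -0.0, -0.0, -0.16]
[-0.62, -0.33, 0.11, -0.0, -0.0, -0.16]
[-0.61, -0.35, 0.11, -0.0, -0.0, -0.16]
[-0.6, -0.36, 0.11, -0.0, -0.0, -0.16]
[-0.59, -0.38, 0.11, -0.0, -0.0, -0.16]
[-0.58, -0.4, 0.11, -0.0, -0.0, -0.16]
[-0.57, -0.41, 0.11, -0.0, -0.0, -0.16]
[-0.56, -0.43, 0.11, -0.0, -0.0, -0.16]
[-0.54, -0.45, 0.11, -0.0, -0.0, -0.16]
[-0.53, -0.46, 0.11, -0.0, -0.0, -0.16]
[-0.52, -0.48, 0.11, -0.0, -0.0, -0.16]
[-0.5, -0.49, 0.11, -0.0, -0.0, -0.16]
[-0.49, -0.5, 0.11, -0.0, -0.0, -0.16]
[-0.48, -0.52, 0.11, -0.0, -0.0, -0.16]
```

Emit:
send_rows([
  [[-0.65,-0.28,0.05,0,0,-0.16],[-0.64,-0.29,0.05,0,0,-0.16],[-0.63,-0.31,0.05,0,0,-0.16],[-0.62,-0.33,0.1,0,0,-0.16],[-0.61,-0.35,0.1,0,0,-0.16],[-0.6,-0.36,0.1,0,0,-0.16],[-0.59,-0.38,0.1,0,0,-0.16],[-0.58,-0.4,0.1,0,0,-0.16]],
], grip=0)

```text
clock: 1.1
eef_pos: [0.3774, 0.2754, 0.2063]
tool_rot: [0.064, 0.998, -0.0, -0.0]
ft_force: [0.2, -0.2, 0.2]
grip_width: 0.0853
```

Emit:
send_rows([
  [[-0.57,-0.41,0.1,0,0,-0.16],[-0.56,-0.43,0.1,0,0,-0.16],[-0.54,-0.45,0.1,0,0,-0.16],[-0.53,-0.46,0.1,0,0,-0.16],[-0.52,-0.48,0.1,0,0,-0.16],[-0.5,-0.49,0.1,0,0,-0.16],[-0.49,-0.5,0.1,0,0,-0.16],[-0.48,-0.52,0.1,0,0,-0.16]],
])

```text
clock: 2.1
eef_pos: [0.5814, 0.0818, 0.166]
tool_rot: [-0.048, 0.999, -0.0, -0.001]
ft_force: [-1.3, 0.2, 0.1]
grip_width: 0.0853
```

```bash
python3 plan.py 1 0.5818 0.083 0.10 5.7 0; python3 plan.py 6 0.5818 0.083 0.018 5.7 0
```

```text
t 2.10 pos [0.5814 0.0818 0.166 ] w 0.0853 F [-1.26  0.17  0.11] T [-0.02  -0.052 -0.007]
 yaw 5.49  z-axis [-0.001 -0.    -1.   ]  Tool-frame torque [ 0.025 -0.05   0.007]
[-0.01, 0.02, 1.32, 0.0, -0.01, -0.02]
t 2.10 pos [0.5814 0.0818 0.166 ] w 0.0853 F [-1.26  0.17  0.11] T [-0.02  -0.052 -0.007]
 yaw 5.49  z-axis [-0.001 -0.    -1.   ]  Tool-frame torque [ 0.025 -0.05   0.007]
[-0.0, 0.0, 0.49, 0.0, -0.0, -0.0]
[-0.0, 0.0, 0.49, 0.0, -0.0, -0.0]
[-0.0, 0.0, 0.49, 0.0, -0.0, -0.0]
[-0.0, 0.0, 0.49, 0.0, -0.0, -0.0]
[-0.0, 0.0, 0.49, 0.0, -0.0, -0.0]
[-0.0, 0.0, 0.49, 0.0, -0.0, -0.0]
```

Emit:
send_rows([
  [[-0.01,0.02,0.6,0,0,-0.02],[0,0,0.6,0,0,0],[0,0,0.6,0,0,0],[0,0,0.5,0,0,0],[0,0,0.4,0,0,0],[0,0,0.24,0,0,0],[0,0,0,0,0,0]],
])

```text
clock: 2.98
eef_pos: [0.5805, 0.0836, 0.0187]
tool_rot: [-0.049, 0.999, -0.0, -0.001]
ft_force: [-0.4, -0.2, 0.8]
grip_width: 0.085
```

Emit:
send_rows([
  [[0,0,0,0,0,0],[0,0,0,0,0,0],[0,0,0,0,0,0],[0,0,0,0,0,0],[0,0,0,0,0,0],[0,0,0,0,0,0]],
], grip=1)

```text
clock: 3.72
eef_pos: [0.5825, 0.0834, 0.0212]
tool_rot: [-0.049, 0.999, -0.0, 0.001]
ft_force: [0.7, -2.2, 5.6]
grip_width: 0.0433
```

Emit:
send_rows([
  [[0,0,-0.2,0,0,0],[0,0,-0.4,0,0,0],[0,0,-0.6,0,0,0],[0,0,-0.6,0,0,0],[0,0,-0.6,0,0,0],[0,0,-0.6,0,0,0],[0,0,-0.4,0,0,0],[0,0,-0.2,0,0,0]],
])

```text
clock: 4.72
eef_pos: [0.5812, 0.084, 0.2005]
tool_rot: [-0.049, 0.999, 0.0, -0.0]
ft_force: [0.1, 0.3, -4.5]
grip_width: 0.043
```

```bash
cat > ft.py <<'E'
from plan import *
import sys
for i in range(4): camera("side")
T=[];F=[];A=[]
for i in range(10):
    c=camera("side");o=get_obs();r=R.from_quat(o["tool_rot"]);T.append(r.inv().apply(o["ft_torque"]));F.append(o["ft_force"]);A.append(o["tau"])
T=np.array(T);print("toolT",T.mean(0).round(3),"+-",(T.std(0)/10**.5).round(3),"F",np.mean(F,0).round(2),"tau",np.mean(A,0).round(3))
crop(c,100,640,0,400,1.4,sys.argv[1]);show()
E
python3 ft.py pics/l3.png
```

```text
toolT [ 0.003 -0.011  0.005] +- [0.011 0.006 0.008] F [ 0.05 -0.05 -4.36] tau [ 6.0000e-03 -4.8917e+01  2.6870e+01  2.2000e-02  2.0000e-03  0.0000e+00]
t 5.42 pos [0.5813 0.0838 0.1997] w 0.0428 F [ 0.4   0.61 -4.5 ] T [ 0.054  0.009 -0.023]
 yaw 5.64  z-axis [-0. -0. -1.]  Tool-frame torque [-0.054  0.004  0.023]
```

View pics/l3.png

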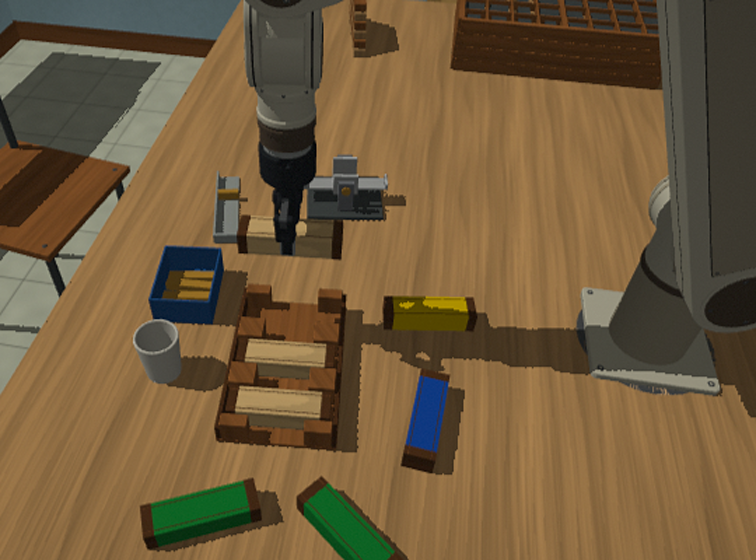

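The box is held by its middle, clear of the rack, and level. I'll tilt it near end down, wait, and bring it back level.

Emit:
send_rows([
  [[0,0,0,0,-0.6,0],[0,0,0,0,-0.8,0],[0,0,0,0,-0.8,0],[0,0,0,0,-0.8,0],[0,0,0,0,-0.6,0],[0,0,0,0,0,0],[0,0,0,0,0,0],[0,0,0,0,0,0]],
])

```text
clock: 6.42
eef_pos: [0.5835, 0.0841, 0.2016]
tool_rot: [-0.047, 0.95, 0.015, 0.31]
ft_force: [1.0, -0.8, -4.2]
grip_width: 0.0431
```

Emit:
send_rows([
  [[0,0,0,0,0,0],[0,0,0,0,0,0],[0,0,0,0,0.6,0],[0,0,0,0,0.8,0],[0,0,0,0,0.8,0],[0,0,0,0,0.8,0],[0,0,0,0,0.6,0]],
])

```text
clock: 7.3
eef_pos: [0.5834, 0.084, 0.2005]
tool_rot: [-0.049, 0.999, 0.0, -0.0]
ft_force: [0.5, -0.4, -5.0]
grip_width: 0.0432
```

```bash
python3 ft.py pics/l3b.png
```

```text
toolT [-0.005  0.014  0.018] +- [0.006 0.012 0.005] F [ 0.01  0.27 -4.4 ] tau [-1.2000e-02 -4.8391e+01  2.6901e+01 -4.7000e-02 -1.0000e-03  0.0000e+00]
t 8.00 pos [0.5813 0.0837 0.2002] w 0.0435 F [ 0.44  0.19 -4.36] T [-0.014 -0.045 -0.02 ]
 yaw 5.65  z-axis [ 0.001  0.    -1.   ]  Tool-frame torque [ 0.018 -0.043  0.02 ]
```

The torque changed by only about 0.025 N m, so this box is tight. It goes back in its bay.

Emit:
send_rows([
  [[0,0,0.3,0,0,0],[0,0,0.6,0,0,0],[0,0,0.7,0,0,0],[0,0,0.7,0,0,0],[0,0,0.6,0,0,0],[0,0,0.4,0,0,0],[0,0,0.18,0,0,0],[0,0,0.08,0,0,0]],
])

```text
clock: 9.0
eef_pos: [0.581, 0.0837, 0.0212]
tool_rot: [-0.049, 0.999, -0.0, -0.001]
ft_force: [-6.9, 0.2, 15.4]
grip_width: 0.0429
```

Emit:
send_rows([
  [[0,0,0,0,0,0],[0,0,0,0,0,0]],
])

```text
clock: 9.25
eef_pos: [0.5823, 0.0839, 0.0227]
tool_rot: [-0.049, 0.999, 0.0, 0.001]
ft_force: [-0.6, -0.6, -4.8]
grip_width: 0.0431
```

Emit:
send_rows([
  [[0,0,0.03,0,0,0],[0,0,0,0,0,0]],
])

```text
clock: 9.5
eef_pos: [0.5822, 0.0839, 0.0212]
tool_rot: [-0.049, 0.999, 0.0, 0.001]
ft_force: [-0.7, -0.6, -0.3]
grip_width: 0.043
```

Emit:
send_rows([
  [[0,0,0,0,0,0],[0,0,0,0,0,0],[0,0,0,0,0,0],[0,0,0,0,0,0],[0,0,0,0,0,0]],
], grip=0)

```text
clock: 10.12
eef_pos: [0.5814, 0.0838, 0.0203]
tool_rot: [-0.049, 0.999, -0.0, -0.0]
ft_force: [0.0, -0.5, 0.3]
grip_width: 0.085
```

```bash
python3 plan.py 4 0.5728 0.1730 0.0203 5.7 0
```

```text
t 10.12 pos [0.5814 0.0838 0.0203] w 0.0850 F [ 0.05 -0.46  0.34] T [ 0.018 -0.008  0.064]
 yaw 5.64  z-axis [-0. -0. -1.]  Tool-frame torque [-0.017 -0.01  -0.064]
[-0.0, 0.45, -0.0, -0.0, -0.0, -0.0]
[-0.0, 0.45, -0.0, -0.0, -0.0, -0.0]
[-0.0, 0.45, -0.0, -0.0, -0.0, -0.0]
[-0.0, 0.45, -0.0, -0.0, -0.0, -0.0]
```

Emit:
send_rows([
  [[0,0,-0.4,0,0,0],[0,0,-0.6,0,0,0],[0,0,-0.4,0,0,0],[0,0.3,0,0,0,0],[0,0.5,0,0,0,0],[0,0.5,0,0,0,0],[0,0.35,0,0,0,0],[0,0.14,0,0,0,0]],
])

```text
clock: 11.12
eef_pos: [0.5719, 0.1741, 0.0894]
tool_rot: [-0.05, 0.999, -0.0, -0.001]
ft_force: [-0.0, -0.3, 0.3]
grip_width: 0.0854
```

Emit:
send_rows([
  [[0,0,0.3,0,0,0],[0,0,0.5,0,0,0],[0,0,0.4,0,0,0],[0,0,0.2,0,0,0],[0,0,0,0,0,0]],
])

```text
clock: 11.75
eef_pos: [0.5718, 0.172, 0.019]
tool_rot: [-0.049, 0.999, -0.0, -0.001]
ft_force: [-0.4, -0.2, 0.2]
grip_width: 0.0856
```

Emit:
send_rows([
  [[0,0,0,0,0,0],[0,0,0,0,0,0],[0,0,0,0,0,0],[0,0,0,0,0,0],[0,0,0,0,0,0],[0,0,0,0,0,0]],
], grip=1)

```text
clock: 12.5
eef_pos: [0.5736, 0.1727, 0.0216]
tool_rot: [-0.049, 0.999, -0.0, 0.001]
ft_force: [-0.0, -1.6, 6.0]
grip_width: 0.0431
```

Emit:
send_rows([
  [[0,0,-0.2,0,0,0],[0,0,-0.4,0,0,0],[0,0,-0.6,0,0,0],[0,0,-0.6,0,0,0],[0,0,-0.6,0,0,0],[0,0,-0.6,0,0,0],[0,0,-0.4,0,0,0],[0,0,-0.2,0,0,0]],
])

```text
clock: 13.5
eef_pos: [0.5723, 0.173, 0.2009]
tool_rot: [-0.049, 0.999, 0.0, -0.0]
ft_force: [-0.2, -0.5, -4.5]
grip_width: 0.0432
```

```bash
python3 ft.py pics/l2.png
```

```text
toolT [ 0.008 -0.019 -0.01 ] +- [0.006 0.007 0.011] F [-0.01 -0.03 -4.9 ] tau [ 6.0000e-03 -5.0205e+01  2.7077e+01  2.2000e-02  3.0000e-03  0.0000e+00]
t 14.20 pos [0.5726 0.1728 0.2002] w 0.0434 F [ 0.59 -0.5  -5.1 ] T [-0.028 -0.04  -0.056]
 yaw 5.64  z-axis [-0. -0. -1.]  Tool-frame torque [ 0.032 -0.037  0.056]
```

View pics/l2.png

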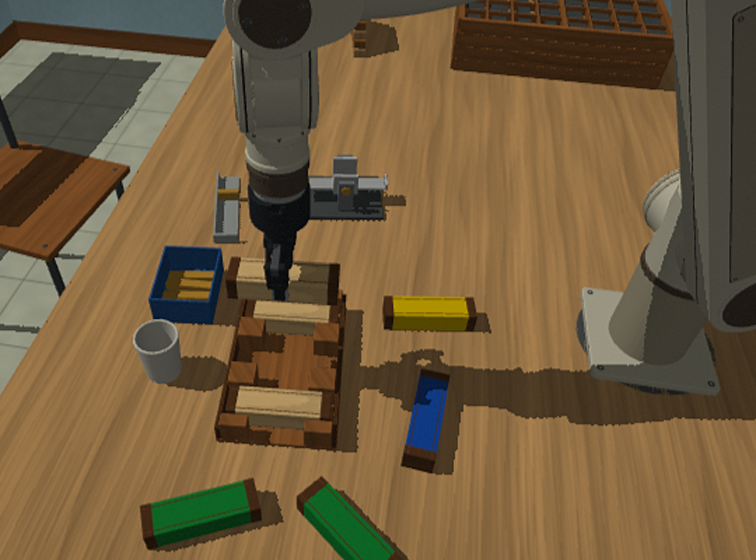

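The first box is lying in its bay again, and the middle box is held level at about (280,280) in this picture. I'll tilt it the same way.

Emit:
send_rows([
  [[0,0,0,0,-0.6,0],[0,0,0,0,-0.8,0],[0,0,0,0,-0.8,0],[0,0,0,0,-0.8,0],[0,0,0,0,-0.6,0],[0,0,0,0,0,0],[0,0,0,0,0,0],[0,0,0,0,0,0]],
])

```text
clock: 15.2
eef_pos: [0.5746, 0.1734, 0.202]
tool_rot: [-0.047, 0.95, 0.016, 0.31]
ft_force: [0.6, -0.5, -4.7]
grip_width: 0.0431
```

Emit:
send_rows([
  [[0,0,0,0,0,0],[0,0,0,0,0,0],[0,0,0,0,0.6,0],[0,0,0,0,0.8,0],[0,0,0,0,0.8,0],[0,0,0,0,0.8,0],[0,0,0,0,0.6,0]],
])

```text
clock: 16.08
eef_pos: [0.5746, 0.1731, 0.201]
tool_rot: [-0.049, 0.999, 0.0, 0.0]
ft_force: [-0.2, 0.2, -4.4]
grip_width: 0.043
```

```bash
python3 ft.py pics/l2b.png
```

```text
toolT [ 0.006  0.014 -0.005] +- [0.014 0.008 0.009] F [ 0.01 -0.18 -4.59] tau [-5.2000e-02 -4.9680e+01  2.7104e+01 -4.7000e-02 -3.0000e-03  0.0000e+00]
t 16.77 pos [0.5724 0.1729 0.2008] w 0.0430 F [-0.04 -0.72 -4.6 ] T [-0.079  0.012 -0.025]
 yaw 5.65  z-axis [ 0.001  0.    -1.   ]  Tool-frame torque [0.078 0.02  0.025]
```

The middle box is tight too: the change is about 0.03, the same drift as the first. I'll put it back and go to the third.

Emit:
send_rows([
  [[0,0,0.3,0,0,0],[0,0,0.6,0,0,0],[0,0,0.7,0,0,0],[0,0,0.7,0,0,0],[0,0,0.6,0,0,0],[0,0,0.4,0,0,0],[0,0,0.18,0,0,0],[0,0,0.08,0,0,0]],
])

```text
clock: 17.77
eef_pos: [0.5723, 0.1727, 0.0216]
tool_rot: [-0.049, 0.999, -0.0, -0.0]
ft_force: [-2.8, -0.2, -0.4]
grip_width: 0.0434
```

Emit:
send_rows([
  [[0,0,0,0,0,0],[0,0,0.03,0,0,0],[0,0,0,0,0,0]],
])

```text
clock: 18.15
eef_pos: [0.5734, 0.1731, 0.0216]
tool_rot: [-0.049, 0.999, 0.0, 0.001]
ft_force: [-0.3, 0.0, -3.6]
grip_width: 0.0432
```

Emit:
send_rows([
  [[0,0,0,0,0,0],[0,0,0,0,0,0],[0,0,0,0,0,0],[0,0,0,0,0,0],[0,0,0,0,0,0]],
], grip=0)

```text
clock: 18.77
eef_pos: [0.5726, 0.1728, 0.0209]
tool_rot: [-0.049, 0.999, 0.0, 0.0]
ft_force: [0.0, 0.2, 0.1]
grip_width: 0.0853
```

```bash
python3 plan.py 4 0.5637 0.2623 0.0203 5.7 0
```

```text
t 18.77 pos [0.5726 0.1728 0.0209] w 0.0853 F [0.   0.24 0.12] T [-0.036  0.021  0.03 ]
 yaw 5.64  z-axis [ 0.  0. -1.]  Tool-frame torque [ 0.034  0.024 -0.03 ]
[0.0, 0.45, 0.0, 0.0, 0.0, -0.0]
[0.0, 0.45, 0.0, 0.0, 0.0, -0.0]
[0.0, 0.45, 0.0, 0.0, 0.0, -0.0]
[0.0, 0.45, 0.0, 0.0, 0.0, -0.0]
```

Emit:
send_rows([
  [[0,0,-0.4,0,0,0],[0,0,-0.6,0,0,0],[0,0,-0.4,0,0,0],[0,0.3,0,0,0,0],[0,0.5,0,0,0,0],[0,0.5,0,0,0,0],[0,0.35,0,0,0,0],[0,0.15,0,0,0,0]],
])

```text
clock: 19.77
eef_pos: [0.563, 0.2637, 0.0898]
tool_rot: [-0.05, 0.999, -0.0, -0.001]
ft_force: [1.2, 0.2, -0.1]
grip_width: 0.0855
```

Emit:
send_rows([
  [[0,0,0.3,0,0,0],[0,0,0.5,0,0,0],[0,0,0.4,0,0,0],[0,0,0.21,0,0,0],[0,0,0,0,0,0]],
])

```text
clock: 20.4
eef_pos: [0.5629, 0.2614, 0.0189]
tool_rot: [-0.049, 0.999, -0.001, -0.001]
ft_force: [-0.5, -0.1, 0.6]
grip_width: 0.0853
```

Emit:
send_rows([
  [[0,0,0,0,0,0],[0,0,0,0,0,0],[0,0,0,0,0,0],[0,0,0,0,0,0],[0,0,0,0,0,0],[0,0,0,0,0,0]],
], grip=1)

```text
clock: 21.15
eef_pos: [0.5647, 0.2624, 0.0216]
tool_rot: [-0.049, 0.999, 0.0, 0.001]
ft_force: [-0.0, -1.4, 5.0]
grip_width: 0.0428
```

Emit:
send_rows([
  [[0,0,-0.2,0,0,0],[0,0,-0.4,0,0,0],[0,0,-0.6,0,0,0],[0,0,-0.6,0,0,0],[0,0,-0.6,0,0,0],[0,0,-0.6,0,0,0],[0,0,-0.4,0,0,0],[0,0,-0.2,0,0,0]],
])

```text
clock: 22.15
eef_pos: [0.5635, 0.2626, 0.2009]
tool_rot: [-0.049, 0.999, 0.0, -0.0]
ft_force: [0.4, 0.5, -5.3]
grip_width: 0.0432
```

```bash
python3 ft.py pics/l1.png
```

```text
toolT [-0.008 -0.011  0.012] +- [0.01  0.01  0.008] F [-0.18  0.11 -4.34] tau [ 7.0000e-03 -5.2440e+01  2.7117e+01  2.1000e-02  4.0000e-03  0.0000e+00]
t 22.85 pos [0.5637 0.2624 0.2002] w 0.0431 F [ 0.15 -0.76 -3.78] T [0.007 0.    0.006]
 yaw 5.64  z-axis [-0. -0. -1.]  Tool-frame torque [-0.007 -0.    -0.006]
```

View pics/l1.png

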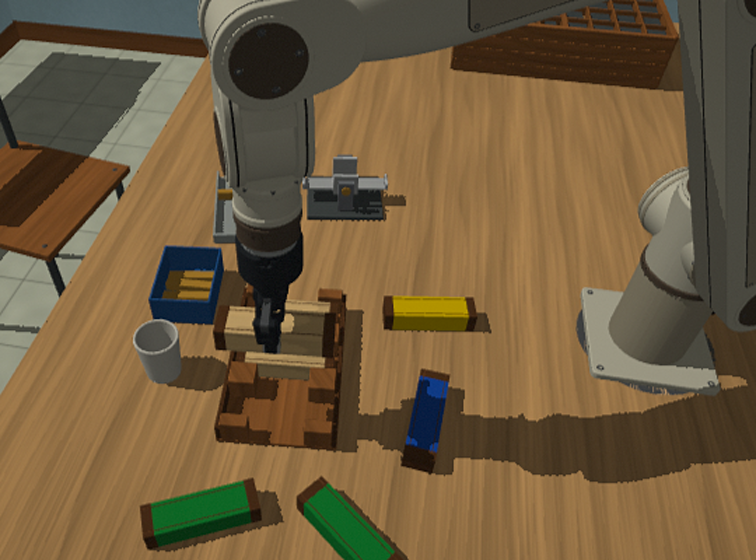

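The third box is held level above the rack, and the other two are in their bays. I'll tilt this one.

Emit:
send_rows([
  [[0,0,0,0,-0.6,0],[0,0,0,0,-0.8,0],[0,0,0,0,-0.8,0],[0,0,0,0,-0.8,0],[0,0,0,0,-0.6,0],[0,0,0,0,0,0],[0,0,0,0,0,0],[0,0,0,0,0,0]],
])

```text
clock: 23.85
eef_pos: [0.5656, 0.2632, 0.202]
tool_rot: [-0.046, 0.95, 0.016, 0.31]
ft_force: [0.7, -0.3, -5.1]
grip_width: 0.0425
```

Emit:
send_rows([
  [[0,0,0,0,0,0],[0,0,0,0,0,0],[0,0,0,0,0.6,0],[0,0,0,0,0.8,0],[0,0,0,0,0.8,0],[0,0,0,0,0.8,0],[0,0,0,0,0.6,0]],
])

```text
clock: 24.72
eef_pos: [0.5656, 0.2627, 0.201]
tool_rot: [-0.049, 0.999, 0.0, -0.0]
ft_force: [0.0, 1.0, -4.7]
grip_width: 0.043
```

```bash
python3 ft.py pics/l1b.png; python3 plan.py 16 0.56 -0.09 0.12 10.4 0
```

```text
toolT [-0.007 -0.135  0.005] +- [0.007 0.011 0.011] F [-0.25 -0.02 -4.79] tau [-9.4000e-02 -5.1788e+01  2.7006e+01  7.8000e-02  3.7000e-02  1.0000e-03]
t 25.43 pos [0.5636 0.2625 0.2008] w 0.0431 F [-0.85 -0.03 -5.37] T [ 0.019 -0.155 -0.06 ]
 yaw 5.66  z-axis [ 0.001  0.    -1.   ]  Tool-frame torque [-0.004 -0.156  0.06 ]
t 25.43 pos [0.5636 0.2625 0.2008] w 0.0431 F [-0.85 -0.03 -5.37] T [ 0.019 -0.155 -0.06 ]
 yaw 5.66  z-axis [ 0.001  0.    -1.   ]  Tool-frame torque [-0.004 -0.156  0.06 ]
[0.05, -0.44, 0.1, 0.0, 0.0, -0.03]
[0.05, -0.44, 0.1, 0.0, 0.0, -0.03]
[0.05, -0.44, 0.1, 0.0, 0.0, -0.03]
[0.05, -0.44, 0.1, 0.0, 0.0, -0.03]
[0.06, -0.44, 0.1, 0.0, 0.0, -0.03]
[0.06, -0.44, 0.1, 0.0, 0.0, -0.03]
[0.06, -0.44, 0.1, 0.0, 0.0, -0.03]
[0.06, -0.44, 0.1, 0.0, 0.0, -0.03]
[0.07, -0.44, 0.1, 0.0, 0.0, -0.03]
[0.07, -0.44, 0.1, 0.0, 0.0, -0.03]
[0.07, -0.43, 0.1, 0.0, 0.0, -0.03]
[0.07, -0.43, 0.1, 0.0, 0.0, -0.03]
[0.07, -0.43, 0.1, 0.0, 0.0, -0.03]
[0.08, -0.43, 0.1, 0.0, 0.0, -0.03]
[0.08, -0.43, 0.1, 0.0, 0.0, -0.03]
[0.08, -0.43, 0.1, 0.0, 0.0, -0.03]
```

View pics/l1b.png

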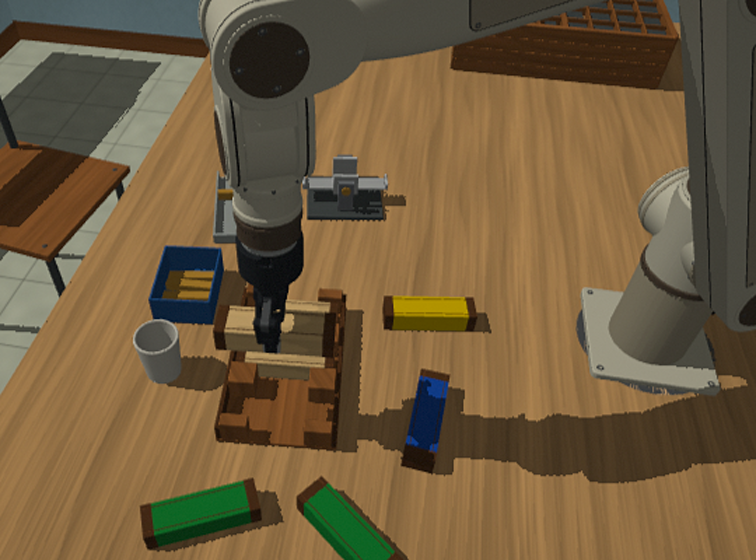

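The third box is the loose one: the torque shifted to -0.135 N m, with its bar now at the near end. The picture shows it still level and not slipped. I'll carry it to the free bench spot at (0.56,-0.09), to be gripped again near its end.

Emit:
send_rows([
  [[0.02,-0.2,0,0,0,-0.03],[0.05,-0.44,0,0,0,-0.03],[0.05,-0.5,0,0,0,-0.03],[0.06,-0.5,0,0,0,-0.03],[0.06,-0.5,0,0,0,-0.03],[0.06,-0.5,0,0,0,-0.03],[0.06,-0.5,0.1,0,0,-0.03],[0.07,-0.5,0.2,0,0,-0.03]],
])

```text
clock: 26.42
eef_pos: [0.5642, 0.0776, 0.1858]
tool_rot: [-0.07, 0.998, -0.0, 0.001]
ft_force: [0.2, -0.2, -4.9]
grip_width: 0.043
```

Emit:
send_rows([
  [[0.07,-0.5,0.2,0,0,-0.03],[0.07,-0.5,0.2,0,0,-0.03],[0.07,-0.5,0.2,0,0,-0.03],[0.08,-0.5,0.2,0,0,-0.03],[0.08,-0.5,0.2,0,0,-0.03],[0.08,-0.45,0.2,0,0,-0.03],[0.08,-0.3,0.1,0,0,-0.03],[0.05,-0.15,0,0,0,-0.05]],
])

```text
clock: 27.42
eef_pos: [0.5611, -0.0943, 0.12]
tool_rot: [-0.092, 0.996, 0.0, -0.0]
ft_force: [-0.5, 0.4, -4.4]
grip_width: 0.0432
```

```bash
python3 plan.py 6 0.56 -0.09 0.013 10.4 0
```

```text
t 27.43 pos [ 0.5611 -0.0943  0.12  ] w 0.0432 F [-0.52  0.42 -4.4 ] T [-0.012 -0.122  0.052]
 yaw 10.61  z-axis [-0.001  0.    -1.   ]  Tool-frame torque [ 0.035 -0.118 -0.052]
[0.0, 0.01, 0.36, 0.0, -0.0, 0.0]
[0.0, 0.01, 0.36, 0.0, -0.0, 0.0]
[0.0, 0.01, 0.36, 0.0, -0.0, 0.0]
[0.0, 0.01, 0.36, 0.0, -0.0, 0.0]
[0.0, 0.01, 0.36, 0.0, -0.0, 0.0]
[0.0, 0.01, 0.36, 0.0, -0.0, 0.0]
```

Emit:
send_rows([
  [[0,0,0.4,0,0,0],[0,0,0.6,0,0,0],[0,0,0.5,0,0,0],[0,0,0.35,0,0,0],[0,0,0.2,0,0,0],[0,0,0.08,0,0,0],[0,0,0.04,0,0,0],[0,0,0,0,0,0]],
])

```text
clock: 28.42
eef_pos: [0.562, -0.0932, 0.0136]
tool_rot: [-0.093, 0.996, 0.0, 0.001]
ft_force: [-4.6, 1.9, 4.6]
grip_width: 0.0429
```

```bash
python3 plan.py
```

```text
t 28.43 pos [ 0.562  -0.0932  0.0136] w 0.0429 F [-4.56  1.91  4.57] T [0.232 0.795 0.003]
 yaw 10.66  z-axis [ 0.001  0.    -1.   ]  Tool-frame torque [-0.375  0.739 -0.002]
```

Emit:
send_rows([
  [[0,0,0,0,0,0],[0,0,0,0,0,0],[0,0,0,0,0,0],[0,0,0,0,0,0],[0,0,0,0,0,0]],
], grip=0)

```text
clock: 29.05
eef_pos: [0.5617, -0.0934, 0.0117]
tool_rot: [-0.093, 0.996, -0.0, -0.0]
ft_force: [0.4, 0.4, 0.7]
grip_width: 0.0852
```

Emit:
send_rows([
  [[0.15,0,0,0,0,0],[0.25,0,0,0,0,0],[0.3,0,0,0,0,0],[0.2,0,0,0,0,0],[0.1,0,0,0,0,0],[0,0,0,0,0,0]],
])

```text
clock: 29.8
eef_pos: [0.5124, -0.1027, 0.012]
tool_rot: [-0.093, 0.996, -0.0, 0.0]
ft_force: [0.8, -0.8, -0.4]
grip_width: 0.0853
```

```bash
python3 plan.py
python3 - <<'E'
from workcell import *
from h import *
for n in("top","side"):
    c=camera(n);np.savez(n+"1.npz",**c)
    if n=="top":crop(c,340,440,160,260,6,"pics/t1.png")
    else: crop(c,200,420,100,260,3.5,"pics/s1.png")
E
```

```text
t 29.80 pos [ 0.5124 -0.1027  0.012 ] w 0.0853 F [ 0.81 -0.8  -0.43] T [ 0.014  0.004 -0.007]
 yaw 10.63  z-axis [ 0. -0. -1.]  Tool-frame torque [-0.015  0.001  0.007]
```

View pics/t1.png

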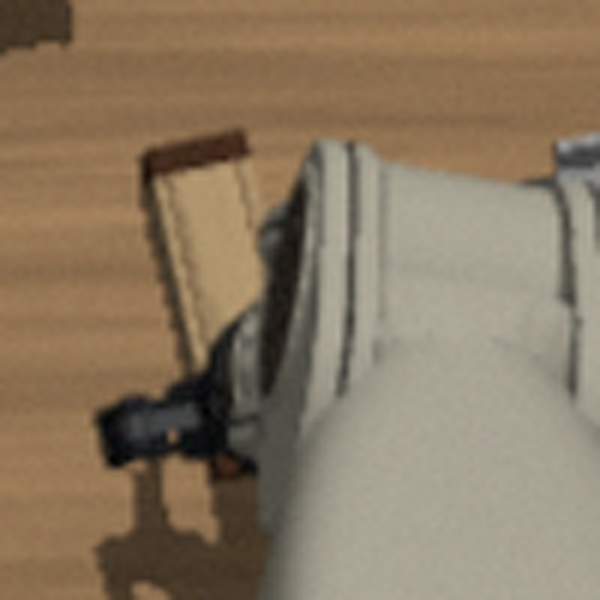

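View pics/s1.png

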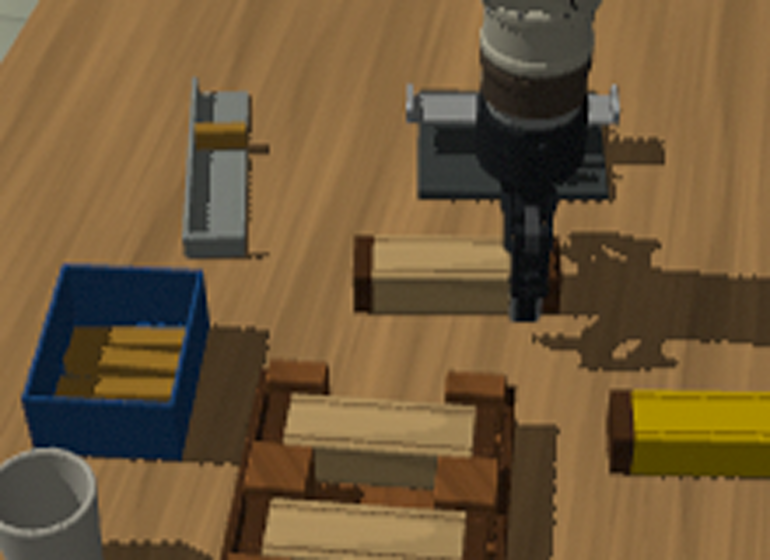

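Run:
```python
from h import *
t=np.load("top1.npz");K=t["intrinsics"];T=t["pose"]
def at(u,v,z):
    d=T[:3,:3]@np.array([(u-K[0,2])/K[0,0],(v-K[1,2])/K[1,1],1]);s=(z-T[2,3])/d[2];return (T[:3,3]+s*d)
# crop px -> image px
for (a,b) in [(143,152),(243,129),(193,140)]:
    print(at(340+(a+.5)/6-.5,160+(b+.5)/6-.5,.036).round(4))
W=cloud(t);m=np.zeros((400,640),bool);m[175:245,360:390]=1
P=W[m&(W[...,2]>.03)&(W[...,2]<.042)&(W[...,0]>.53)]
a=np.radians(10.63);ex=np.array([np.cos(a),np.sin(a)]);ey=np.array([-ex[1],ex[0]]);c=np.array([.5617,-.0934])
X=(P[:,:2]-c)@ex;Y=(P[:,:2]-c)@ey;print(len(P),X.max(),X.min(),Y.max(),Y.min())
```

```text
[ 0.6291 -0.0559  0.036 ]
[ 0.6384 -0.1006  0.036 ]
[ 0.634  -0.0783  0.036 ]
507 0.07617730671128696 -0.02515499621738278 0.0235702510631814 -0.021651537554822468
```

The far end measures +76 mm from the release point against 75 expected, so the box is centred under the old grip and I'm 50 mm off its middle at the heavy end. I'll grip and lift here.

Emit:
send_rows([
  [[0,0,0,0,0,0],[0,0,0,0,0,0],[0,0,0,0,0,0],[0,0,0,0,0,0],[0,0,0,0,0,0],[0,0,0,0,0,0]],
], grip=1)

```text
clock: 30.65
eef_pos: [0.5129, -0.1026, 0.012]
tool_rot: [-0.093, 0.996, 0.0, 0.0]
ft_force: [1.0, 0.6, 2.3]
grip_width: 0.0433
```

Emit:
send_rows([
  [[0,0,-0.2,0,0,0],[0,0,-0.4,0,0,0],[0,0,-0.6,0,0,0],[0,0,-0.6,0,0,0],[0,0,-0.6,0,0,0],[0,0,-0.4,0,0,0],[0,0,-0.2,0,0,0],[0,0,0,0,0,0]],
])

```text
clock: 31.65
eef_pos: [0.5123, -0.1026, 0.1618]
tool_rot: [-0.093, 0.996, -0.0, -0.0]
ft_force: [0.3, -0.4, -5.0]
grip_width: 0.0432
```

```bash
python3 ft.py pics/g.png;python3 plan.py 8 0.4983 -0.2754 0.16 10.45 0;  python3 - <<'E'
from workcell import *
from h import *
c=camera("side");np.savez("side2.npz",**c);crop(c,230,430,70,230,4,"pics/g2.png")
E
```

```text
toolT [0.019 0.103 0.006] +- [0.012 0.008 0.008] F [-0.03  0.02 -4.36] tau [-1.0000e-03 -4.2661e+01  2.5589e+01 -6.7000e-02  3.3000e-02 -0.0000e+00]
t 32.35 pos [ 0.5126 -0.1026  0.1618] w 0.0435 F [ 0.05  0.19 -4.34] T [-0.04   0.123 -0.023]
 yaw 10.64  z-axis [ 0. -0. -1.]  Tool-frame torque [0.016 0.128 0.023]
t 32.35 pos [ 0.5126 -0.1026  0.1618] w 0.0435 F [ 0.05  0.19 -4.34] T [-0.04   0.123 -0.023]
 yaw 10.64  z-axis [ 0. -0. -1.]  Tool-frame torque [0.016 0.128 0.023]
[0.11, -0.42, 0.0, -0.0, 0.0, 0.0]
[0.11, -0.42, 0.0, -0.0, 0.0, 0.0]
[0.11, -0.42, 0.0, -0.0, 0.0, 0.0]
[0.11, -0.42, 0.0, -0.0, 0.0, 0.0]
[0.11, -0.42, 0.0, -0.0, 0.0, 0.0]
[0.11, -0.42, 0.0, -0.0, 0.0, 0.0]
[0.11, -0.42, 0.0, -0.0, 0.0, 0.0]
[0.11, -0.42, 0.0, -0.0, 0.0, 0.0]
```

View pics/g2.png

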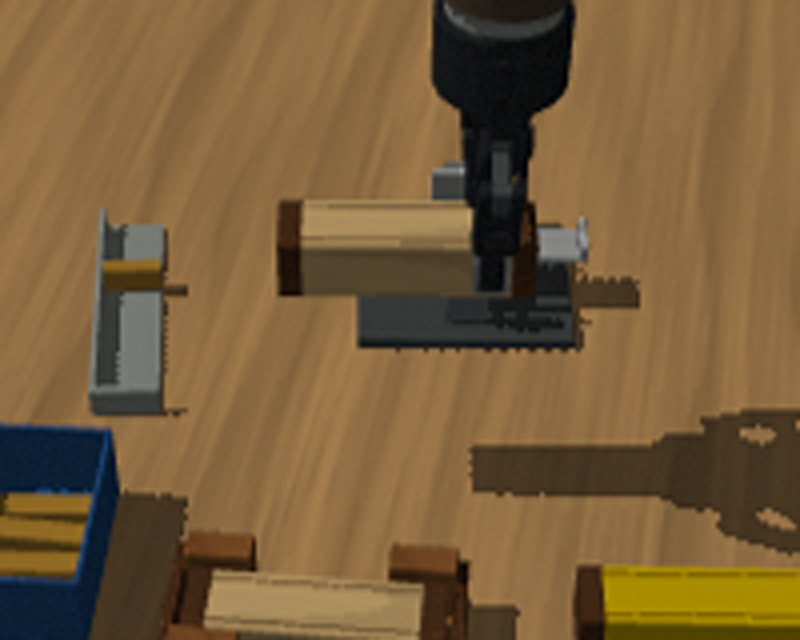

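The box is gripped near its end and looks level at about (400,250). The torque of +0.10 N m fits the bar still being at the gripped end. I'll move it over the cradle.

Emit:
send_rows([
  [[0.05,-0.2,0,0,0,0],[0.1,-0.4,0,0,0,0],[0.14,-0.54,0,0,0,0],[0.15,-0.56,0,0,0,0.01],[0.15,-0.56,0,0,0,0.01],[0.14,-0.54,0,0,0,0],[0.1,-0.4,0,0,0,0],[0.05,-0.16,0,0,0,0]],
])

```text
clock: 33.4
eef_pos: [0.4998, -0.2772, 0.1617]
tool_rot: [-0.09, 0.996, 0.0, 0.0]
ft_force: [-0.0, -0.5, -5.2]
grip_width: 0.0433
```

Emit:
send_rows([
  [[0,0,0.2,0,0,0],[0,0,0.3,0,0,0],[0,0,0.1,0,0,0],[0,0,0,0,0,0],[0,0,0,0,0,0]],
])

```text
clock: 34.02
eef_pos: [0.5005, -0.2757, 0.1321]
tool_rot: [-0.091, 0.996, -0.0, 0.0]
ft_force: [-0.2, -0.7, -3.4]
grip_width: 0.0431
```

```bash
python3 plan.py 1 0.4983 -0.2754 0.055 10.45 0;  python3 - <<'E'
from workcell import *
from h import *
for n in("side","top"):
    c=camera(n);np.savez(n+"3.npz",**c)
    if n=="side":crop(c,270,430,50,180,5,"pics/h3.png")
    else:crop(c,390,490,160,260,6,"pics/h3t.png")
    W=cloud(c);m=(W[...,2]>.11)&(W[...,2]<.18)
    hsv=cv2.cvtColor(c["color"],cv2.COLOR_RGB2HSV)
    m&=(hsv[...,1]>50)&(hsv[...,2]>140)&(W[...,0]>.4)&(W[...,1]<-.15)
    P=W[m];
    if len(P)>20:
        z=np.median(P[:,2]);P=P[abs(P[:,2]-P[:,2].max())<.02]
        A=np.c_[P[:,:2]-P[:,:2].mean(0),np.ones(len(P))];print(n,len(P),np.linalg.lstsq(A,P[:,2],rcond=None)[0],P.min(0),P.max(0))
E
```

```text
t 34.02 pos [ 0.5005 -0.2757  0.1321] w 0.0431 F [-0.18 -0.68 -3.38] T [-0.096  0.048  0.065]
 yaw 10.48  z-axis [ 0.001 -0.    -1.   ]  Tool-frame torque [ 0.086  0.064 -0.066]
[0.04, 0.01, 1.54, -0.0, 0.0, 0.0]
side 296 [-0.00486042  0.01087544  0.15707592] [ 0.5120611  -0.29726045  0.15260912] [ 0.61126866 -0.24192474  0.16026943]
top 606 [0.00067963 0.02161659 0.15594353] [ 0.51501082 -0.28923264  0.14985138] [ 0.61205527 -0.23505104  0.16137399]
```

View pics/h3.png

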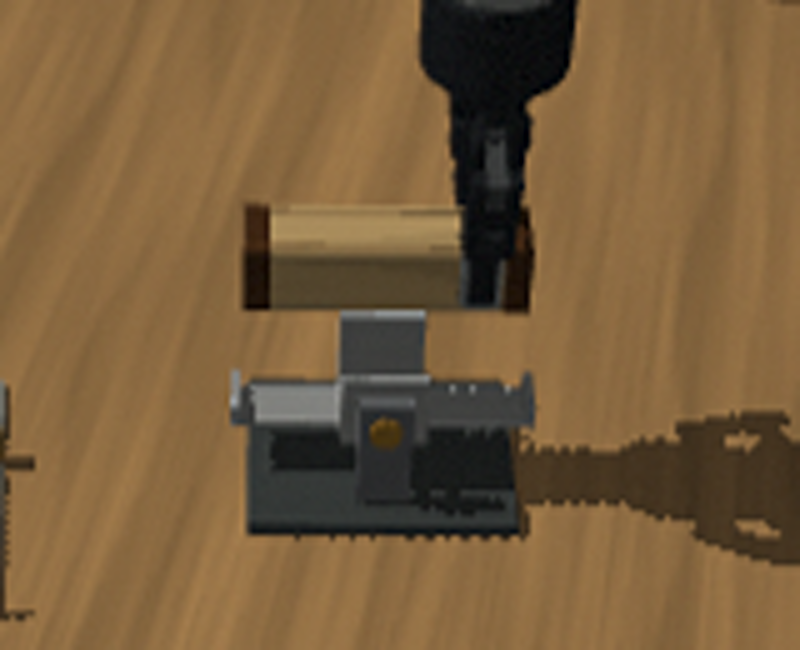

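View pics/h3t.png

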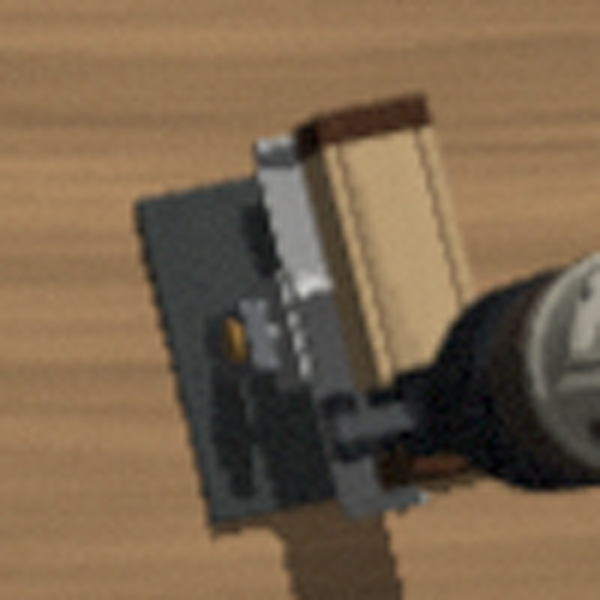

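It's level, aligned to 10.5°, and 2 mm too far in x. I'll correct that and descend.

Emit:
send_rows([
  [[0.04,0,0,0,0,0],[0,0,0.1,0,0,0],[0,0,0.2,0,0,0],[0,0,0.2,0,0,0],[0,0,0.2,0,0,0],[0,0,0.1,0,0,0],[0,0,0,0,0,0]],
])

```text
clock: 35.0
eef_pos: [0.4978, -0.276, 0.0911]
tool_rot: [-0.091, 0.996, 0.0, -0.001]
ft_force: [-0.3, -0.1, -5.2]
grip_width: 0.0433
```

Emit:
send_rows([
  [[0,0,0.1,0,0,0],[0,0,0.15,0,0,0],[0,0,0.15,0,0,0],[0,0,0.12,0,0,0],[0,0,0.06,0,0,0],[0,0,0,0,0,0],[0,0,0,0,0,0]],
])

```text
clock: 35.88
eef_pos: [0.4983, -0.2763, 0.0631]
tool_rot: [-0.091, 0.996, -0.0, 0.0]
ft_force: [0.1, -0.2, -4.0]
grip_width: 0.0429
```

```bash
python3 plan.py 1 0.4984 -0.2754 0.055 10.45 0;  python3 - <<'E'
from workcell import *
from h import *
c=camera("side");crop(c,270,430,50,180,5,"pics/h4.png")
E
```

```text
t 35.88 pos [ 0.4983 -0.2763  0.0631] w 0.0429 F [ 0.12 -0.21 -4.05] T [-0.016  0.069  0.063]
 yaw 10.44  z-axis [ 0. -0. -1.]  Tool-frame torque [ 0.004  0.07  -0.063]
[-0.0, 0.02, 0.16, -0.0, 0.0, -0.0]
```

View pics/h4.png

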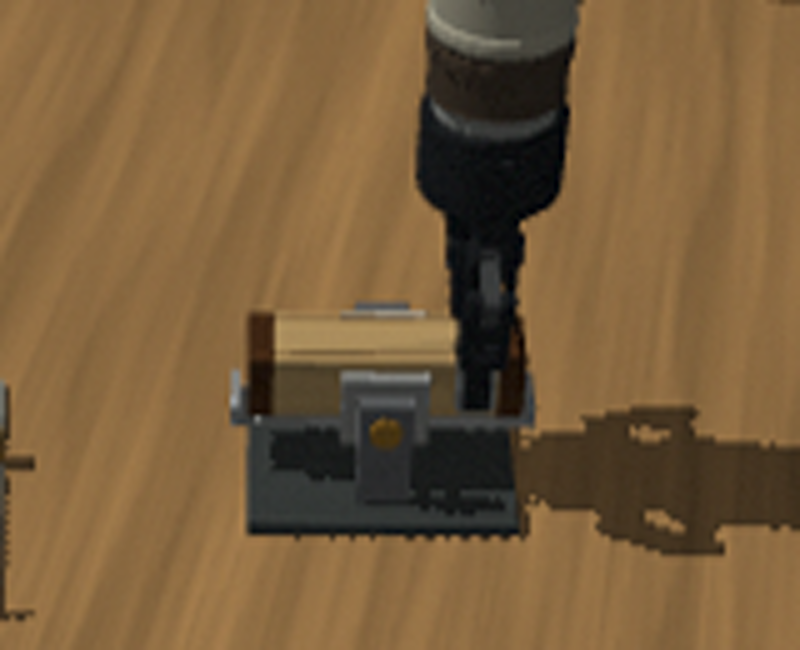

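Now between the cheeks (box ends at x 248 and 527, lip outer faces at 231 and 534), so the box sits about 2 mm toward the near end. I'll nudge it 1.5 mm and set it down.

Emit:
send_rows([
  [[-0.03,0.01,0.06,0,0,0],[0,0,0.06,0,0,0],[0,0,0.03,0,0,0],[0,0,0,0,0,0],[0,0,0,0,0,0]],
])

```text
clock: 36.55
eef_pos: [0.4995, -0.2755, 0.0553]
tool_rot: [-0.091, 0.996, -0.0, 0.0]
ft_force: [-0.4, -0.7, -4.3]
grip_width: 0.0429
```

```bash
python3 plan.py;  python3 - <<'E'
from workcell import *
from h import *
c=camera("side");crop(c,270,430,50,180,5,"pics/h5.png")
E
```

```text
t 36.55 pos [ 0.4995 -0.2755  0.0553] w 0.0429 F [-0.38 -0.72 -4.34] T [-0.05   0.097 -0.021]
 yaw 10.44  z-axis [ 0. -0. -1.]  Tool-frame torque [0.032 0.104 0.021]
```

View pics/h5.png

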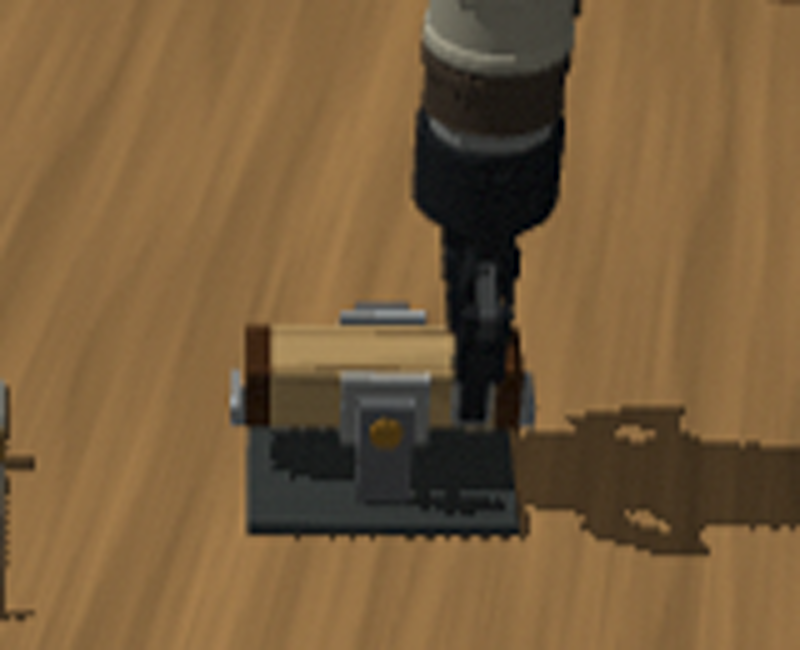

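The box lies between both lips, about 1 mm above the floor. I'll lower it and release.

Emit:
send_rows([
  [[0,0,0.02,0,0,0],[0,0,0,0,0,0]],
])

```text
clock: 36.85
eef_pos: [0.4994, -0.2754, 0.0543]
tool_rot: [-0.091, 0.996, 0.0, -0.0]
ft_force: [-1.3, -0.2, -4.5]
grip_width: 0.0431
```

Emit:
send_rows([
  [[0,0,0,0,0,0],[0,0,0,0,0,0],[0,0,0,0,0,0],[0,0,0,0,0,0],[0,0,0,0,0,0],[0,0,0,0,0,0]],
], grip=0)

```text
clock: 37.6
eef_pos: [0.4995, -0.2754, 0.0543]
tool_rot: [-0.091, 0.996, -0.0, -0.0]
ft_force: [0.4, 0.5, 0.4]
grip_width: 0.0851
```

```bash
python3 plan.py;  python3 - <<'E'
from workcell import *
from h import *
c=camera("side");crop(c,270,430,50,180,5,"pics/h6.png")
E
```

```text
t 37.60 pos [ 0.4995 -0.2754  0.0543] w 0.0851 F [0.42 0.52 0.4 ] T [-0.018  0.042 -0.013]
 yaw 10.45  z-axis [-0. -0. -1.]  Tool-frame torque [0.01  0.045 0.013]
```

View pics/h6.png

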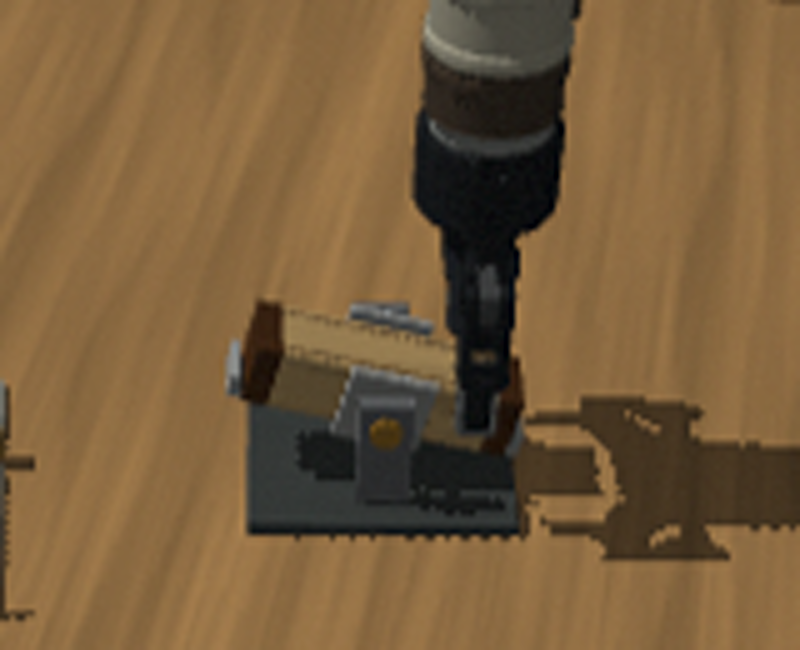

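The rocker tipped over near end down, with the box between the lips. I'll retract straight up and back.

Emit:
send_rows([
  [[0,0,-0.2,0,0,0],[0,0,-0.4,0,0,0],[0,0,-0.6,0,0,0],[0,0,-0.6,0,0,0],[0,0,-0.6,0,0,0],[0.3,0,-0.5,0,0,0],[0.6,0,-0.2,0,0,0],[0.4,0,0,0,0,0]],
])

```text
clock: 38.65
eef_pos: [0.4353, -0.2878, 0.2115]
tool_rot: [-0.091, 0.996, -0.001, 0.001]
ft_force: [0.4, 0.6, -0.1]
grip_width: 0.0854
```

Emit:
send_rows([
  [[0.5,0,0,0,0,0],[0.7,0.3,0,0,0,0],[0.7,0.5,0,0,0,0],[0.5,0.5,0,0,0,0],[0.3,0.3,0,0,0,0],[0,0,0,0,0,0]],
])

```text
clock: 39.4
eef_pos: [0.2874, -0.2325, 0.2101]
tool_rot: [-0.091, 0.996, -0.0, 0.0]
ft_force: [0.3, -0.3, -0.6]
grip_width: 0.0855
```

```bash
python3 plan.py;  python3 - <<'E'
from workcell import *
from h import *
c=camera("side");crop(c,190,430,90,330,2.4,"pics/f.png")
c=camera("top");crop(c,140,500,60,330,2.1,"pics/ft.png");W=cloud(c)
m=np.zeros((400,640),bool);m[165:260,400:490]=1
hsv=cv2.cvtColor(c["color"],cv2.COLOR_RGB2HSV)
P=W[m&(W[...,2]>.055)&(W[...,2]<.12)&(hsv[...,1]>60)&(hsv[...,2]>140)]
a=np.radians(10.45);ex=np.array([np.cos(a),np.sin(a)]);X=(P[:,:2]-[.548,-.2667])@ex
f=np.polyfit(X,P[:,2],1);print("tilt",np.arctan(f[0]),f[1],len(P))
for p in [(278,209),(312,206)]:print(W[p[1],p[0]])
E
```

```text
t 39.40 pos [ 0.2874 -0.2325  0.2101] w 0.0855 F [ 0.35 -0.27 -0.59] T [0.003 0.01  0.008]
 yaw 10.42  z-axis [ 0.001 -0.001 -1.   ]  Tool-frame torque [-0.005  0.01  -0.008]
tilt 0.23816522347461835 0.07795676333447896 582
[0.56904868 0.17157475 0.04214735]
[0.57450684 0.08186683 0.04562536]
```

View pics/f.png

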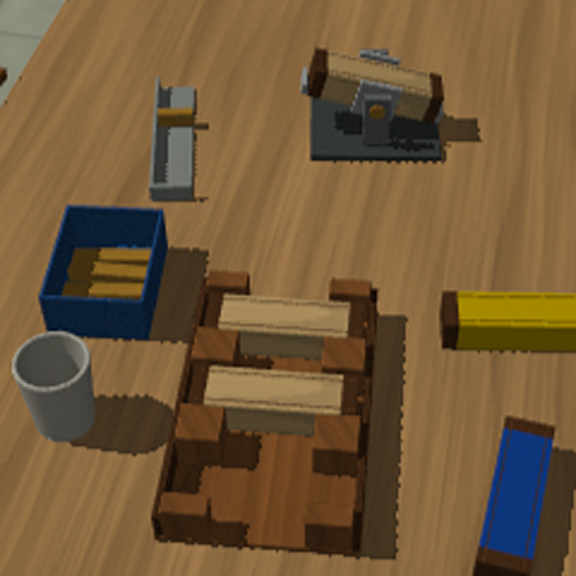

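View pics/ft.png

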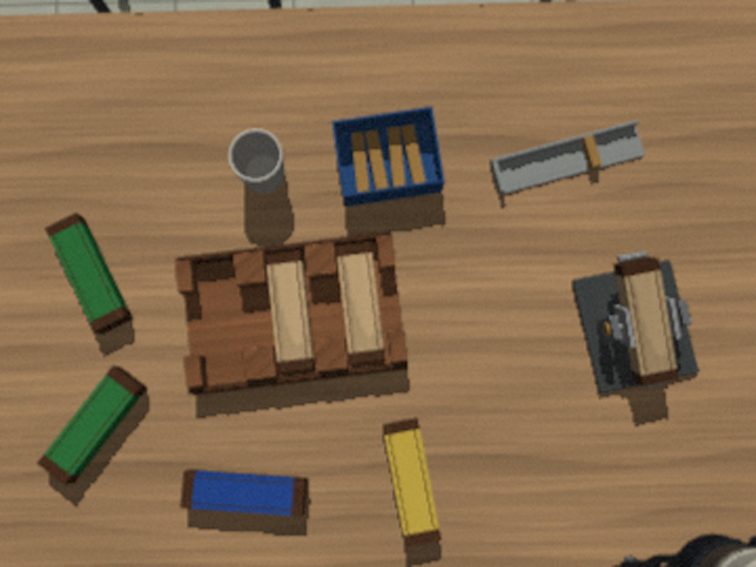

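The two tight boxes are in their bays. The loose one sits in the cradle at a tilt of about 0.24 rad with its top centre at z 0.078, as it should be. The tin, stick and cup are where they started.

```bash
python3 -c "
from workcell import *
print(job_done())"
```

```text
the job is handed in; nothing more can be done
None
```

The loose box is in the rocking cradle between its end lips, holding it tipped over with the near end down. It came from the bay at y ≈ 0.26. I handed the job in at about 39.5 s of the 72 s allowed.

- **Finding the box:** I lifted each box by its middle and tilted it about 36°. Two boxes changed the wrist torque by only about 0.03 N m; the third changed it by about 0.12 N m, against the 0.13 expected.
- **Placing it:** I set the loose box down on the bench and gripped it again near its heavy end. I then lowered it between the lips, and on release it tipped to the near side.
- **Last checks:**
  - The depth image gives a tilt of 0.238 rad against the 0.25 stop. I put that small difference down to measuring error.
  - The box's top centre is at z = 0.078 m, as it should be when seated.
  - The other two boxes lie in their bays with tops at about 0.044 m.
  - The tin, the composing stick and the cup look unmoved, and the arm is well clear.
- **Forces:** The largest I read was about 17 N, when setting the first box back in the rack.

None of these checks failed.

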